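# Walk the die block round to the welding fence

### The arm

A 7-joint arm with a two-finger parallel gripper is mounted at the origin on the work surface. World frame = base frame: x ahead of the robot, y to its left, z up, the work surface at z = 0. Lengths are in m, angles in rad, forces in N, time in s.
With the tool pointing down it reaches from about 0.4 to 0.925 m from the base axis. Payload 4.1 kg.
Tool frame: the origin (TCP) lies at the very end of the fingers, on their centre line; the grasp point (between the pads) lies bot.hold_point_z behind it (bot.hold_point_z is the distance from the TCP to the grasp point, in m); y points along the fingers, x is the direction in which the jaws open and shut, and the axes are right-handed (so a half turn about y gives the same grasp; the last joint's range is limited). The gripper opens to 85 mm and grips with 20 to 120 N. Pads are 22 mm wide; open, the fingers measure 114 mm over their backs; the gripper's body (76 mm by 85 mm) begins 54 mm behind the grasp point. The pads swing forward as they close: fully open they stand 13 mm farther back than shut.
Start: joints at [-1.259, 0.398, 0.045, 1.537, -0.019, 1.207, -0.051], TCP at [0.26, 0.596, 0.231] pointing down, gripper open.
Joint ranges: [-2.82, 2.82], [-0.49, 2.23], [-1.37, 1.46], [0, 2.46], [-1.36, 4.5], [0.23, 2], [-2.94, 2.94]. Speed limits (rad/s): [2.57, 2.57, 3.14, 3.14, 3.14, 3.14, 3.14].

### API

Orientations are given as a unit quaternion [w, x, y, z].
In Python, from rig import bot, grab_frame, camera_info, close_job gives the robot as it stands. The module is installed in compiled form; this text tells all that it offers.
- The arm moves only by the shell command python3 -m crank 'ROWS' [FORCE]. ROWS is text: rows parted by semicolons, each of 7 numbers parted by spaces: the closure, from -1 (fully open) to 1 (shut), then the shift along the tool's x, y, z in m, then the turn, a rotation vector about the tool's x, y, z in rad. In form: fingers tx ty tz ax ay az; .... A call has 1 to 5 rows; each row shifts and turns the commanded pose from where the row before left it, along the tool's axes as they then stand; what a row does not reach is not made up. A row lasts 1/10 s, in which the tool goes at most 50 mm and 8.59 degrees, less where a joint would pass 70% of its speed; a pose out of reach is approached as far as the arm can. A call with a gripper value outside its range is refused whole. The fingers move at their own pace and stop on an object; FORCE is the grip in N (left out, the last holds). Time passes only in rows, so rows that do not move let the fingers close. It gives the time, the measured TCP pose, the force and the opening at its end, in the units of the state.
- bot.observe(): the state, without advancing time (a new reading comes with each control period).
- grab_frame(name): name is "scene" or "top" or "wrist"; returns (picture, depth): 400x640x3 uint8, red, green, blue; 400x640 float32, m along the optical axis (not along the pixel's ray), 0 where there is no reading.
- camera_info(name): a dict with "K" (3x3 intrinsics, pixels), "k1" (the pictures are not rectified: a ray, as slopes to the right and down, at radius r is drawn at 1 + k1 r^2 times it, then the intrinsics apply), "rvec" (rotation vector, rad) and "tvec" (3), from world to camera coordinates, as OpenCV has them; the wrist camera has in their place "tool_from_camera" (4x4, takes a point from camera to tool coordinates, whose origin is the TCP and whose axes are the tool frame's). Camera axes: x right, y down, z forward; pixel columns grow to the right and rows downward; lengths in m; the calibration is good to about 2 mm. A picture is of the moment at which its call begins: read the wrist's pose just before it. camera_info takes no time and is no camera call.
- close_job(): hands the job in, once; it reports no verdict.
The state is a dict: "time": time; "joint_pos": joint angles; "qvel": joint speeds; "joint_torque": joint torques, N m; "tool_pos": TCP position; "orientation": TCP orientation; "ft_force": force on the tool from outside, world axes, zero at the start; "torque": the same for the moment, N m; "grip_width": finger opening in m.
Only numpy, scipy, OpenCV 4.12 (cv2) and the standard library are available. Lean on these libraries where they do the work, as an engineer would, in place of code of your own. Each camera call takes 0.05 s, during which the arm holds its last target.

### The job

Get the heavy die block ready for welding: with the fingertips, walk it round on the bench, pushing at one corner and then another, until it stands square to the blue fence with the bright ground bevel looking away from it, still clear of the fence. Then push it home so that its flat back lies flush on the fence along its whole length. Only push the block, never lift, tip or knock it, leave every other thing on the bench where it is, and finish with the hand clear.

Things in the scene. Friction and masses are not known exactly. Their poses are not given: they have to be found in the camera images.
- die_block: dark steel die block lying flat, 90 mm (its x) x 112 mm (its y) x 28 mm high, about 1.8 kg; slides on the bench under a level push of 8 to 14 N (less at a corner), stays where left. Origin: centre of its underside, z up. +x side: flat upright back; -x side: the bevelled one. It starts with the bevel roughly to the robot's right and must turn clockwise (seen from above) 45 to 125 degrees
- back_face (a point): centre of the die block's flat back (block x = +45 mm, 14 mm above the underside)
- bevel_edge (a point): middle of the block's bevelled long side (block x = -45 mm, 14 mm above the underside): a bright ground 45 degree bevel, 10 mm wide seen from above, takes off the top edge; the upright side below it is 18 mm high, all other sides are upright and 28 mm high
- back_corner_a (a point): end of the flat back at block x = +45 mm, y = +56 mm, 14 mm above the underside
- back_corner_b (a point): end of the flat back at block x = +45 mm, y = -56 mm, 14 mm above the underside
- fence: blue ribbed steel angle bolted to the bench beyond the block, 300 mm long (its y), 45 mm high, 70 mm deep, with a bright straight working face towards the robot. Origin: bottom middle of the working face; its x points from the face into the fence (away from the block), z up. The block starts 125 to 145 mm (centre to face) in front of it. It never moves
- chill_bar: loose copper bar 120 x 30 x 12 mm, to the left of the block, not to be disturbed; origin: centre of its underside, x along its length
- tin: loose green tin, 68 mm diameter, 50 mm high, to the right of the block, not to be disturbed; origin: centre of its underside
- magnet_square: loose red magnetic welding square lying flat, 90 x 85 x 16 mm, not to be disturbed; origin at its middle on the bench
- electrode_box: loose yellow electrode box 115 x 30 x 10 mm, not to be disturbed; origin: centre of its underside, x along its length
- g_clamp: loose small grey G-clamp lying flat, about 150 x 84 x 22 mm over its screw and tommy bar, not to be disturbed; origin at its middle on the bench
- wire_brush: loose wire brush with a wooden handle, 250 x 28 x 28 mm, at the left of the bench, not to be disturbed; origin at its middle on the bench, x along its length
- chipping_hammer: loose chipping hammer, 265 mm long, head 125 mm across, 24 mm high, at the right of the bench, not to be disturbed; origin at its middle on the bench, x towards the head
There are look-alikes about, which are no part of the job. What is shaped like the die_block but pink or yellow is not meant.

How it is judged:
By the outcome, as a careful person would: the job done as asked, in the order asked, and still so for the second after the job is handed in, with the robot touching nothing.
It also fails if it takes over 72 s, if anything falls off the work surface, if the arm or the gripper's body presses on something with over 40 N, if the wrist force passes 120 N, or if a joint passes its speed limit or range.

## Working session

There is one attempt and no reset: what is moved stays moved. The work goes in short steps, Python scripts to look and compute and a shell command to move; the robot and the scene stay as the last step left them, time stands still between calls to the robot, and variables do not carry over. Pictures are saved under pics/ and viewed, and the job is handed in when it is done.

```bash
mkdir -p pics; ls; python3 - <<'E'
from rig import bot, grab_frame, camera_info
import cv2
s=bot.observe()
for k,v in s.items(): print(k,v)
print(bot.hold_point_z)
for n in("top","scene"):
    p,d=grab_frame(n); cv2.imwrite(f"pics/{n}0.png",p[...,::-1]); 
    import numpy as np; np.save(f"pics/{n}0.npy",d)
    print(n,camera_info(n))
print(camera_info("wrist"))
E
```

```text
pics
time 0.0
joint_pos [-1.2589672   0.39920713  0.04501984  1.53791257 -0.01872717  1.20687833
 -0.05070519]
qvel [ 3.55904226e-04 -3.27975849e-04 -1.34365609e-04  4.96384025e-04
  6.43608369e-05 -2.09746189e-03 -6.83023847e-04]
joint_torque [-8.51690652e-05 -4.75114024e+01  1.36460155e+00 -2.54215121e+01
  1.17187030e-02  9.46303509e-03  6.20300781e-06]
tool_pos [0.25929797 0.59533692 0.2302389 ]
orientation [-0.5910378   0.59186869  0.38696884 -0.38809907]
ft_force [-0.11412985 -0.36582683  0.10560318]
torque [-0.03252452  0.00938051 -0.02857601]
grip_width 0.08521139215295258
0.0187
top {'K': array([[370.04140063,   0.        , 312.54345448],
       [  0.        , 370.04140063, 201.94656268],
       [  0.        ,   0.        ,   1.        ]]), 'k1': -0.06662539734323059, 'rvec': array([ 2.12866072, -2.11561105,  0.14591949]), 'tvec': array([0.00134656, 0.52039847, 1.31745077])}
scene {'K': array([[367.51261228,   0.        , 320.31361564],
       [  0.        , 367.51261228, 198.95083283],
       [  0.        ,   0.        ,   1.        ]]), 'k1': -0.057893020640880734, 'rvec': array([ 1.54829907,  1.79961434, -0.90403157]), 'tvec': array([ 0.10563718, -0.24393407,  1.41358138])}
{'K': array([[320.94881898,   0.        , 318.513145  ],
       [  0.        , 320.94881898, 201.35478417],
       [  0.        ,   0.        ,   1.        ]]), 'k1': 0.008808205111805092, 'tool_from_camera': array([[ 9.99998430e-01,  1.77202232e-03, -2.00398635e-05,
        -6.25428363e-04],
       [ 5.66989267e-04, -3.09212025e-01,  9.50992956e-01,
        -1.43295471e-01],
       [ 1.67898417e-03, -9.50991474e-01, -3.09212544e-01,
         7.92959274e-02],
       [ 0.00000000e+00,  0.00000000e+00,  0.00000000e+00,
         1.00000000e+00]])}
```

View pictures.

View pics/top0.png

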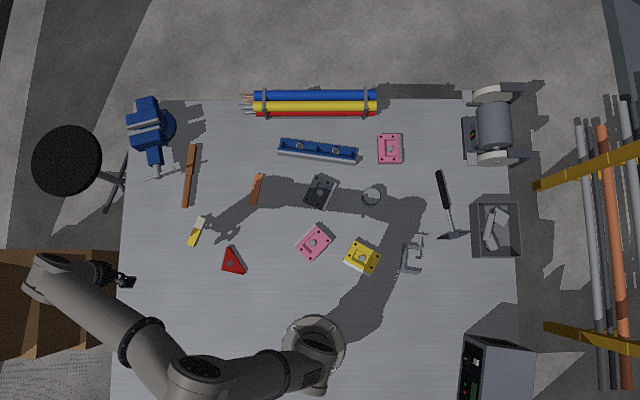

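View pics/scene0.png

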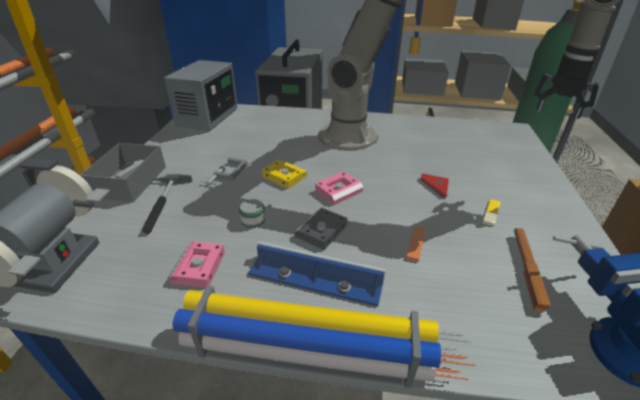

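```bash
cat > h.py <<'E'
import numpy as np, cv2
from scipy.spatial.transform import Rotation as R
from rig import bot, grab_frame, camera_info
def wpose():
    s=bot.observe(); q=s['orientation']
    T=np.eye(4);T[:3,:3]=R.from_quat([q[1],q[2],q[3],q[0]]).as_matrix();T[:3,3]=s['tool_pos'];return T
def cam(n,T=None):
    c=camera_info(n)
    if n=='wrist':
        W=(wpose() if T is None else T)@c['tool_from_camera']; return c,W
    M=np.eye(4);M[:3,:3]=cv2.Rodrigues(c['rvec'])[0];M[:3,3]=c['tvec'];return c,np.linalg.inv(M)
def px2w(n,uv,z,T=None):
    c,W=cam(n,T);uv=np.atleast_2d(np.array(uv,float))
    p=cv2.undistortPoints(uv[:,None],c['K'],np.array([c['k1'],0,0,0,0]),None,None,None)[:,0] if 0 else cv2.undistortPoints(uv[:,None],c['K'],np.array([c['k1'],0,0,0.]))[:,0]
    d=np.c_[p,np.ones(len(p))]@W[:3,:3].T;o=W[:3,3]
    return o+d*((z-o[2])/d[:,2])[:,None]
def w2px(n,P,T=None):
    c,W=cam(n,T);M=np.linalg.inv(W);P=np.atleast_2d(np.array(P,float))
    return cv2.projectPoints(P,cv2.Rodrigues(M[:3,:3])[0],M[:3,3],c['K'],np.array([c['k1'],0,0,0.]))[0][:,0]
def crop(img,x0,y0,x1,y1,s,name,gamma=1.0):
    c=img[y0:y1,x0:x1]
    c=(255*(c/255.)**gamma).astype(np.uint8)
    cv2.imwrite(name,cv2.resize(c,None,fx=s,fy=s,interpolation=cv2.INTER_CUBIC))
E
python3 - <<'E'
from h import *
p=cv2.imread('pics/top0.png')
crop(p,240,125,420,255,4.4,'pics/top0c.png',0.5)
E
```

```text
(no output)
```

View pics/top0c.png

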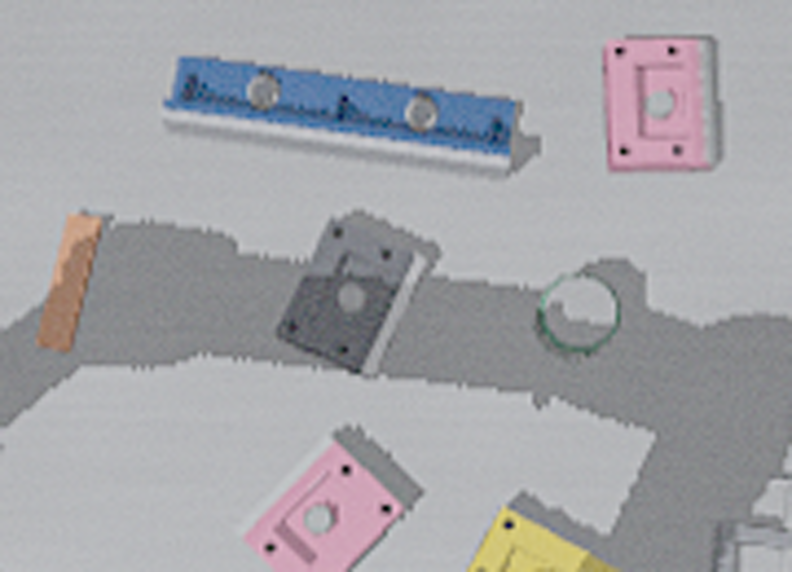

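```bash
python3 - <<'E'
from h import *
np.set_printoptions(precision=4,suppress=True)
c,W=cam('top');print('top cam',W[:3,3])
f=lambda L:np.array(L)/4.4+[240-.39,125-.39]
print('block top corners (28)',px2w('top',f([(335,213),(278,336)]),.028)[:,:2])
print('bevel lower (18)',px2w('top',f([(440,250),(373,374)]),.018)[:,:2])
print('fence low z0',px2w('top',f([(165,125),(508,172)]),.0)[:,:2])
print('fence hi z45',px2w('top',f([(165,100),(512,155)]),.045)[:,:2], px2w('top',f([(180,58),(520,98)]),.045)[:,:2])
print('tin',px2w('top',f([(580,315)]),.05), px2w('top',f([(540,315),(620,315),(580,275),(580,355)]),.05))
print('copper',px2w('top',f([(70,213),(103,216),(72,351),(38,346)]),.012))
print('pinks',px2w('top',f([(330,435),(420,480),(245,535)]),.02))
d=np.load('pics/top0.npy')
# height map along a column across fence
for u in (290,320,345):
    for v in range(138,175):
        z=d[v,u]
        if z==0: continue
        # point
        K=c['K'];x,y=cv2.undistortPoints(np.array([[[u,v]]],float),K,np.array([c['k1'],0,0,0.]))[0,0]
        P=W[:3,:3]@np.array([x*z,y*z,z])+W[:3,3]
        print(u,v,P.round(4))
T=wpose();print(T)
E
```

```text
top cam [ 0.2965 -0.0344  1.3847]
block top corners (28) [[ 0.6335 -0.0062]
 [ 0.5264  0.0413]]
bevel lower (18) [[ 0.6035 -0.0963]
 [ 0.4958 -0.0391]]
fence low z0 [[ 0.7205  0.1456]
 [ 0.6777 -0.157 ]]
fence hi z45 [[ 0.729   0.1404]
 [ 0.6803 -0.1565]] [[ 0.7668  0.1283]
 [ 0.7307 -0.164 ]]
tin [[ 0.5414 -0.2109  0.05  ]] [[ 0.5413 -0.1777  0.05  ]
 [ 0.5415 -0.2442  0.05  ]
 [ 0.5753 -0.2116  0.05  ]
 [ 0.5077 -0.2103  0.05  ]]
copper [[0.6373 0.2253 0.012 ]
 [0.6346 0.1962 0.012 ]
 [0.5154 0.2193 0.012 ]
 [0.5197 0.249  0.012 ]]
pinks [[ 0.4434 -0.0031  0.02  ]
 [ 0.406  -0.0788  0.02  ]
 [ 0.3591  0.0673  0.02  ]]
290 138 [0.7802 0.0961 0.0041]
290 139 [0.7745 0.0955 0.0088]
290 140 [0.7701 0.0954 0.0096]
290 141 [0.7667 0.0955 0.0076]
290 142 [0.7604 0.0948 0.0144]
290 143 [0.7556 0.0945 0.0165]
290 144 [0.7542 0.0952 0.0086]
290 145 [0.7496 0.0949 0.0103]
290 146 [0.7462 0.095  0.0082]
290 147 [0.7416 0.0948 0.01  ]
290 148 [0.7364 0.0944 0.0135]
290 149 [0.7348 0.095  0.0059]
290 150 [0.7193 0.0915 0.0422]
290 151 [0.7142 0.0911 0.046 ]
290 152 [0.7092 0.0907 0.0496]
290 153
[... 2652 characters left out ...]
0.1155  0.047 ]
345 159 [ 0.6822 -0.1153  0.0492]
345 160 [ 0.6805 -0.1158  0.0415]
345 161 [ 0.676  -0.1156  0.0438]
345 162 [ 0.6769 -0.1166  0.0269]
345 163 [ 0.6759 -0.1172  0.0165]
345 164 [ 0.6759 -0.118   0.0021]
345 165 [ 0.6733 -0.1183 -0.0029]
345 166 [ 0.6688 -0.1182 -0.0011]
345 167 [ 0.6643 -0.118   0.0009]
345 168 [ 0.6614 -0.1183 -0.0033]
345 169 [ 0.6565 -0.118   0.0001]
345 170 [ 0.6521 -0.1179  0.0018]
345 171 [ 0.6486 -0.118   0.0004]
345 172 [ 0.6455 -0.1181 -0.0031]
345 173 [ 0.641  -0.118  -0.0012]
345 174 [ 0.6367 -0.1179  0.0003]
[[ 0.3992 -0.0006 -0.9168  0.2593]
 [ 0.9168 -0.0017  0.3992  0.5954]
 [-0.0018 -1.     -0.0001  0.2304]
 [ 0.      0.      0.      1.    ]]
```

```bash
cat >> h.py <<'E'
import sys
def plan(x=None,y=None,z=None,yaw=None):
    """yaw = world angle (deg) of tool x. prints remaining shift in current tool axes (mm) & turn about tool y"""
    T=wpose();p=T[:3,3];t=np.array([p[i] if v is None else v for i,v in enumerate((x,y,z))])
    d=T[:3,:3].T@(t-p)
    cy=np.degrees(np.arctan2(T[1,0],T[0,0]));dy=0 if yaw is None else (yaw-cy+180)%360-180
    tilt=R.from_matrix(T[:3,:3]).as_matrix()[:,1]
    s=bot.observe()
    print('t',round(s['time'],2),'tcp',p.round(4),'yaw',round(cy,2),'down',tilt.round(4),'F',s['ft_force'].round(1),'w',round(s['grip_width'],4))
    print('shift mm',(d*1e3).round(1),'ay',round(-np.radians(dy),4),'|d|',round(np.linalg.norm(d)*1e3,1))
E
python3 -c "
from h import *
plan(.53,-.02,.26,82.3)"
```

```text
t 0.1 tcp [0.2593 0.5954 0.2304] yaw 66.47 down [-6.0e-04 -1.7e-03 -1.0e+00] F [-0.3 -0.6 -0.4] w 0.0851
shift mm [-456.2  -28.7 -493.9] ay -0.2763 |d| 672.9
```

```bash
python3 -m crank '-1 -0.03 -0.002 -0.033 0 0 0;-1 -0.03 -0.002 -0.033 0 0 0;-1 -0.03 -0.002 -0.033 0 0 0;-1 -0.03 -0.002 -0.033 0 0 0;-1 -0.03 -0.002 -0.033 0 0 0'; python3 -c "
from h import *
plan(.53,-.02,.26,82.3)"
```

```text
time: 0.6
tool_pos: [0.3513, 0.3905, 0.241]
orientation: [-0.591, 0.592, 0.387, -0.388]
ft_force: [-0.0, 0.1, 0.6]
grip_width: 0.0856
t 0.6 tcp [0.3513 0.3905 0.241 ] yaw 66.47 down [-3.e-04 -5.e-04 -1.e+00] F [-0.   0.1  0.6] w 0.0856
shift mm [-305.1  -18.9 -327.7] ay -0.2762 |d| 448.1
```

```bash
python3 -m crank '-1 -0.03 -0.002 -0.033 0 0 0;-1 -0.03 -0.002 -0.033 0 0 0;-1 -0.03 -0.002 -0.033 0 0 0;-1 -0.03 -0.002 -0.033 0 0 0;-1 -0.03 -0.002 -0.033 0 0 0'; python3 -m crank '-1 -0.03 -0.002 -0.033 0 0 0;-1 -0.03 -0.002 -0.033 0 0 0;-1 -0.03 -0.002 -0.033 0 0 0;-1 -0.03 -0.002 -0.033 0 0 0;-1 -0.0 -0.00 -0.0 0 -0.138 0'; python3 -m crank '-1 -0.0 -0.00 -0.0 0 -0.138 0;-1 0 0 0 0 0 0;-1 0 0 0 0 0 0'; python3 -c "
from h import *
plan(.53,-.02,.26,82.3)
T=wpose();np.save('pics/T1.npy',T)
p,d=grab_frame('wrist');cv2.imwrite('pics/w1.png',p[...,::-1]);np.save('pics/w1.npy',d)"
```

```text
time: 1.1
tool_pos: [0.4425, 0.1873, 0.2512]
orientation: [0.592, -0.591, -0.388, 0.388]
ft_force: [1.2, 0.6, 0.1]
grip_width: 0.0855
time: 1.6
tool_pos: [0.517, 0.0187, 0.2597]
orientation: [-0.563, 0.566, 0.425, -0.426]
ft_force: [0.5, -0.4, 0.4]
grip_width: 0.0854
time: 1.9
tool_pos: [0.5152, 0.0266, 0.259]
orientation: [0.533, -0.533, -0.464, 0.465]
ft_force: [-0.1, 0.3, -0.1]
grip_width: 0.0854
t 1.9 tcp [0.5152 0.0266 0.259 ] yaw 82.14 down [-6.e-04  0.e+00 -1.e+00] F [-0.1  0.3 -0.1] w 0.0854
shift mm [-44.1  -1.  -21.1] ay -0.0028 |d| 48.9
```

View pics/w1.png

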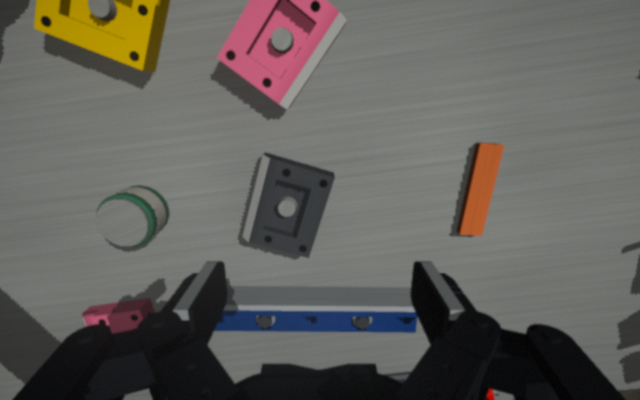

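```bash
python3 -c "
from h import *
p=cv2.imread('pics/w1.png')
crop(p,230,140,350,265,6,'pics/w1a.png',.6)
crop(p,220,275,420,340,4,'pics/w1b.png',.6)"
```

```text
(no output)
```

View pics/w1a.png

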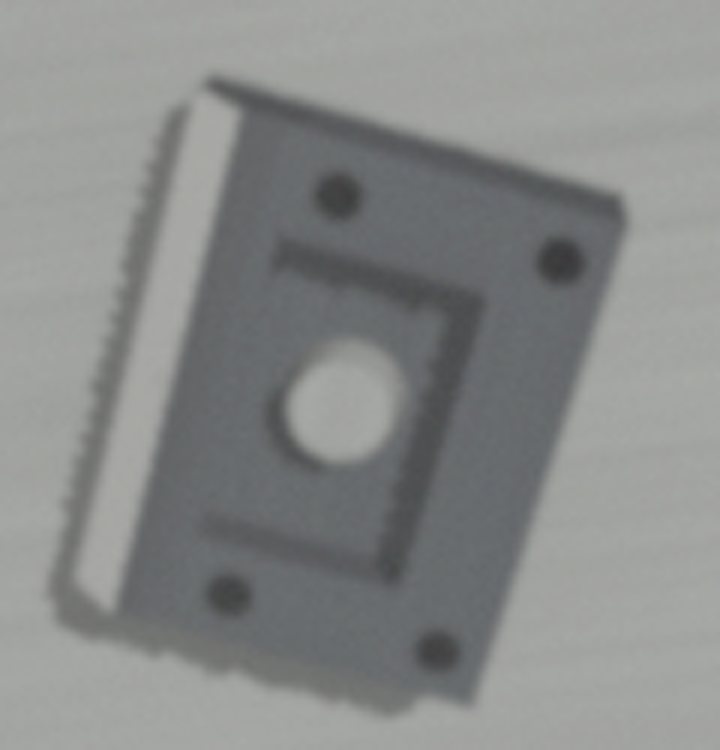

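View pics/w1b.png

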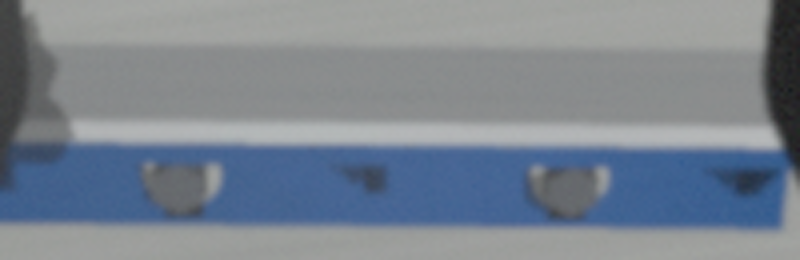

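```bash
cat >> h.py <<'E'
from scipy.optimize import least_squares
def fitblock(n,bp,uv,T=None,x0=(.565,-.025,1.13)):
    bp=np.array(bp,float)/1e3;uv=np.array(uv,float)
    def f(v):
        c,s=np.cos(v[2]),np.sin(v[2])
        P=np.c_[v[0]+c*bp[:,0]-s*bp[:,1],v[1]+s*bp[:,0]+c*bp[:,1],bp[:,2]]
        return (w2px(n,P,T)-uv).ravel()
    r=least_squares(f,x0,loss='soft_l1');print('block x,y,yaw',r.x[:2].round(4),np.degrees(r.x[2]).round(2));print('res px',r.fun.reshape(-1,2).round(1).tolist());return r.x
E
python3 - <<'E'
from h import *
T=np.load('pics/T1.npy')
f=lambda L:np.array(L)/6+[230-.42,140-.42]
x=fitblock('wrist',[(-35,56,28),(-45,56,18),(45,56,28),(45,56,0),(45,-56,28),(-35,-56,28),(-45,-56,18)],f([(243,108),(203,85),(627,225),(621,195),(473,705),(118,612),(78,578)]),T)
g=lambda L:np.array(L)/4+[220-.38,275-.38]
a=px2w('wrist',g([(60,46),(760,50)]),0,T);b=px2w('wrist',g([(80,122),(760,124)]),.045,T)
print(a,b)
for q in(a,b):
    d=q[1]-q[0];print('fence yaw',np.degrees(np.arctan2(-d[0],d[1])))
fy=np.arctan2(-(b[1]-b[0])[0],(b[1]-b[0])[1])
n=np.array([np.cos(fy),np.sin(fy)])
print('dist',n@(b[0,:2]-x[:2]),n@(a[0,:2]-x[:2]))
print('tin',px2w('wrist',[(126,225)],.05,T),'copper',px2w('wrist',[(481,190)],.012,T))
E
```

```text
block x,y,yaw [ 0.5612 -0.0206] 65.5
res px [[-0.3, 0.3], [-0.5, 0.2], [0.7, -0.1], [0.6, -0.3], [0.2, 0.3], [-0.8, -0.4], [0.0, 0.0]]
[[ 0.6765379  -0.11805156  0.        ]
 [ 0.71213504  0.13146686  0.        ]] [[ 0.67849049 -0.10035978  0.045     ]
 [ 0.70913314  0.11950007  0.045     ]]
fence yaw -8.119221795656909
fence yaw -7.934405879039542
dist 0.12713897823543469 0.12764724914600672
tin [[ 0.54805683 -0.20766797  0.05      ]] copper [[0.5745991  0.22454935 0.012     ]]
```

```bash
python3 -c "
from h import *
plan(.640,.028,.06,82.1)"
```

```text
t 1.95 tcp [0.5152 0.0267 0.2591] yaw 82.18 down [-4.e-04  0.e+00 -1.e+00] F [-0.6 -0.1  0.2] w 0.0854
shift mm [  18.3  199.  -123.6] ay 0.0014 |d| 235.0
```

```bash
python3 -m crank '1 0.004 0.036 -0.025 0 0 0;1 0.004 0.04 -0.025 0 0 0;1 0.004 0.04 -0.025 0 0 0;1 0.003 0.04 -0.025 0 0 0;1 0.003 0.04 -0.024 0 0 0' 60; python3 -m crank '1 0 0 0 0 0 0;1 0 0 0 0 0 0'; python3 -c "
from h import *
plan(.640,.028,.007,82.1)"
```

```text
time: 2.45
tool_pos: [0.6417, 0.0284, 0.0616]
orientation: [-0.533, 0.533, 0.465, -0.465]
ft_force: [-0.5, 0.2, 0.5]
grip_width: 0.0124
time: 2.65
tool_pos: [0.6398, 0.0278, 0.0621]
orientation: [0.533, -0.532, -0.464, 0.466]
ft_force: [-0.2, -0.2, 0.8]
grip_width: -0.0003
t 2.65 tcp [0.6398 0.0278 0.0621] yaw 82.25 down [-3.1e-03 -8.0e-04 -1.0e+00] F [-0.2 -0.2  0.8] w -0.0003
shift mm [ 0.3 55.1 -0.3] ay 0.0026 |d| 55.1
```

Fingers shut beside the far-left corner; descend and look with the wrist and scene cameras before pushing.

```bash
python3 -m crank '1 0 0.02 0 0 0 0;1 0 0.02 0 0 0 0;1 0 0.01 0 0 0 0;1 0 0.005 0 0 0 0;1 0 0 0 0 0 0'; python3 -c "
from h import *
plan(.640,.028,.007,82.1)
T=wpose();np.save('pics/T2.npy',T)
p,d=grab_frame('wrist');cv2.imwrite('pics/w2.png',p[...,::-1])"
```

```text
time: 3.15
tool_pos: [0.641, 0.0278, 0.0095]
orientation: [-0.532, 0.533, 0.466, -0.465]
ft_force: [0.1, -0.9, -0.1]
grip_width: -0.0001
t 3.15 tcp [0.641  0.0278 0.0095] yaw 82.28 down [ 1.4e-03  5.0e-04 -1.0e+00] F [ 0.1 -0.9 -0.1] w -0.0001
shift mm [0.  2.5 1. ] ay 0.0031 |d| 2.7
```

View pics/w2.png

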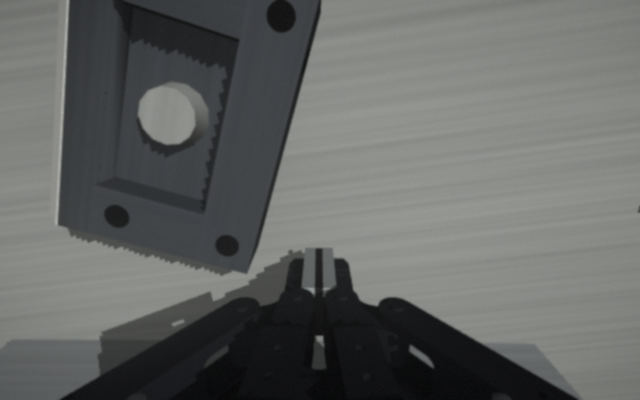

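```bash
python3 -m crank '1 -0.005 0.002 0.0015 0 0 0;1 -0.005 0 0.0015 0 0 0;1 -0.003 0 0.001 0 0 0;1 -0.003 0 0.001 0 0 0;1 -0.003 0 0.001 0 0 0'; python3 -m crank '1 -0.0045 0 0.0015 0 0 0;1 -0.0045 0 0.0018 0 0 0;1 -0.0045 0 0.002 0 0 0;1 -0.0045 0 0.0022 0 0 0;1 -0.0043 0 0.0025 0 0 0'
```

```text
time: 3.7
tool_pos: [0.6338, 0.0119, 0.0067]
orientation: [0.532, -0.532, -0.467, 0.464]
ft_force: [5.0, 5.1, -1.9]
grip_width: -0.0
time: 4.2
tool_pos: [0.6239, -0.0093, 0.0075]
orientation: [-0.53, 0.534, 0.469, -0.463]
ft_force: [6.5, 2.1, -2.4]
grip_width: -0.0
```

```bash
python3 -m crank '1 -0.0042 0 0.0027 0 0 0;1 -0.004 0 0.003 0 0 0;1 -0.004 0 0.003 0 0 0;1 -0.0038 0 0.0032 0 0 0;1 -0.0036 0 0.0034 0 0 0';  python3 -c "
from h import *
plan(.640,.028,.007,82.1)
T=wpose();np.save('pics/T3.npy',T)
p,d=grab_frame('wrist');cv2.imwrite('pics/w3.png',p[...,::-1])"
```

```text
time: 4.7
tool_pos: [0.607, -0.0278, 0.0078]
orientation: [-0.53, 0.535, 0.469, -0.462]
ft_force: [8.2, 1.2, -1.8]
grip_width: 0.0003
t 4.7 tcp [ 0.607  -0.0278  0.0078] yaw 82.36 down [ 1.140e-02  1.000e-04 -9.999e-01] F [ 8.2  1.2 -1.8] w 0.0003
shift mm [ 59.7   1.2 -25.3] ay 0.0045 |d| 64.9
```

View pics/w3.png

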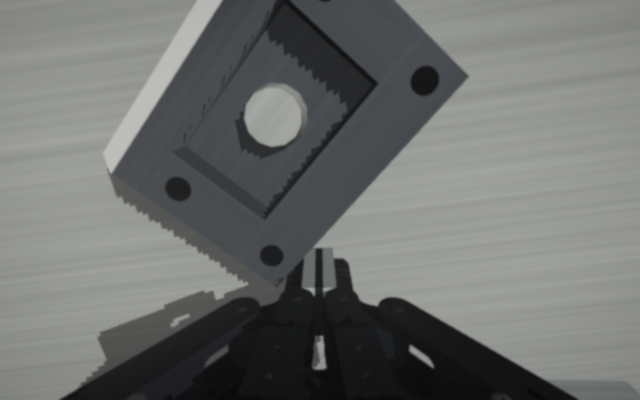

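```bash
python3 -c "
from h import *
T=np.load('pics/T3.npy')
x=fitblock('wrist',[(45,56,28),(45,-56,28),(-45,-56,18)],[(467,75),(280,285),(104,154)],T,(.56,-.04,.8))
"
```

```text
block x,y,yaw [ 0.533  -0.0365] 43.32
res px [[0.1, -0.6], [-2.6, 1.2], [1.2, -0.1]]
```

```bash
python3 -c "
from h import *
T=np.load('pics/T1.npy')
print('pink z28',px2w('wrist',[(332,0),(346,14),(288,108),(270,100),(218,72)],.028,T)[:,:2].round(4)); print('z0 ',px2w('wrist',[(346,14),(288,108),(212,78)],.0,T)[:,:2].round(4),'18',px2w('wrist',[(346,14),(288,108)],.018,T)[:,:2].round(4))
print('yellow',px2w('wrist',[(160,0),(148,72),(35,28)],.028,T)[:,:2].round(4))
plan(.45,-.052,.06)
"
```

```text
pink z28 [[ 0.3455  0.0629]
 [ 0.3599  0.0756]
 [ 0.4432  0.0012]
 [ 0.4321 -0.0172]
 [ 0.3962 -0.0677]]
z0  [[ 0.3541  0.0785]
 [ 0.4437 -0.0014]
 [ 0.3986 -0.084 ]] 18 [[3.578e-01 7.660e-02]
 [4.434e-01 3.000e-04]]
yellow [[ 0.3223 -0.1101]
 [ 0.3862 -0.1426]
 [ 0.3301 -0.2452]]
t 4.75 tcp [ 0.6059 -0.0287  0.0078] yaw 82.3 down [ 9.9e-03 -3.0e-04 -1.0e+00] F [ 6.8  1.8 -1.4] w -0.0004
shift mm [-43.9 -53.7 150.8] ay -0.0 |d| 166.0
```

```bash
python3 -m crank '1 0.006 0 -0.004 0 0 0;1 0 -0.03 0 0 0 0;1 0 -0.03 0 0 0 0;1 -0.01 0 0.045 0 0 0;1 -0.01 0 0.045 0 0 0';  python3 -c "
from h import *
plan(.447,-.055,.05,82.1)"
```

```text
time: 5.25
tool_pos: [0.5145, -0.0308, 0.0671]
orientation: [-0.532, 0.533, 0.466, -0.465]
ft_force: [0.3, -0.8, 0.5]
grip_width: 0.0003
t 5.25 tcp [ 0.5145 -0.0308  0.0671] yaw 82.33 down [ 1.6e-03 -3.0e-04 -1.0e+00] F [ 0.3 -0.8  0.5] w 0.0003
shift mm [-33.   17.   63.7] ay 0.004 |d| 73.8
```

```bash
python3 -m crank '1 -0.016 0 0.03 0 0 0;1 -0.016 0 0.03 0 0 0;1 0 0 0 0 0 0;1 0 0 0 0 0 0';  python3 -c "
from h import *
plan(.447,-.055,.007,82.1)
T=wpose();np.save('pics/T4.npy',T)
p,d=grab_frame('wrist');cv2.imwrite('pics/w4.png',p[...,::-1])"
```

```text
time: 5.65
tool_pos: [0.4502, -0.0545, 0.0664]
orientation: [0.533, -0.532, -0.465, 0.465]
ft_force: [0.7, 0.2, 0.1]
grip_width: -0.0001
t 5.65 tcp [ 0.4502 -0.0545  0.0664] yaw 82.25 down [-3.e-04  5.e-04 -1.e+00] F [0.7 0.2 0.1] w -0.0001
shift mm [-1.  59.4  3.1] ay 0.0026 |d| 59.5
```

View pics/w4.png

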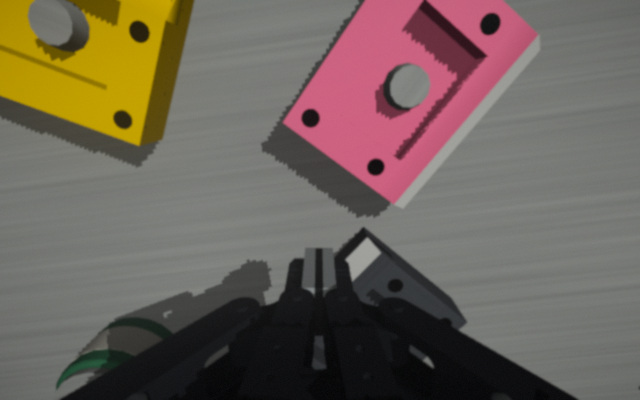

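```bash
python3 -c "
from h import *
T=np.load('pics/T4.npy')
print(px2w('wrist',[(363,229)],0.0,T),px2w('wrist',[(366,237)],0.018,T),px2w('wrist',[(466,321)],0.028,T),px2w('wrist',[(384,243)],0.028,T))
c,s=np.cos(np.radians(43.3)),np.sin(np.radians(43.3))
for b in [(-45,56,0),(-45,56,18),(45,56,28),(-35,56,28)]:
  print(.533+(c*b[0]-s*b[1])/1e3,-.0365+(s*b[0]+c*b[1])/1e3)
"
```

```text
[[ 0.46344298 -0.02512761  0.        ]] [[ 0.46142182 -0.0253643   0.018     ]] [[0.52728632 0.03500309 0.028     ]] [[ 0.46226412 -0.01564357  0.028     ]]
0.4618443981414925 -0.02660655145292814
0.4618443981414925 -0.02660655145292814
0.5273439463306414 0.03511710031053573
0.4691221257180646 -0.019748367923654375
```

```bash
python3 -m crank '1 0 0.025 0.001 0 0 0;1 0 0.02 0.001 0 0 0;1 0 0.01 0 0 0 0;1 0 0.004 0 0 0 0;1 0 0 0 0 0 0'; python3 -m crank '1 0.004 0 -0.0032 0 0 0;1 0.0025 0 -0.002 0 0 0;1 0.0025 0 -0.002 0 0 0;1 0.0025 0 -0.002 0 0 0;1 0.0035 0 -0.003 0 0 0'
```

```text
time: 6.2
tool_pos: [0.4492, -0.0541, 0.0071]
orientation: [0.532, -0.532, -0.465, 0.465]
ft_force: [-0.7, -0.3, 0.5]
grip_width: 0.0003
time: 6.7
tool_pos: [0.4607, -0.0425, 0.0072]
orientation: [0.533, -0.532, -0.464, 0.467]
ft_force: [-8.1, -8.1, 6.1]
grip_width: 0.0
```

```bash
python3 -m crank '1 0.0037 0 -0.0034 0 0 0;1 0.0035 0 -0.0036 0 0 0;1 0.0033 0 -0.0038 0 0 0;1 0.0031 0 -0.0039 0 0 0;1 0.003 0 -0.004 0 0 0'; python3 -m crank '1 0.0028 0 -0.0042 0 0 0;1 0.0026 0 -0.0043 0 0 0;1 0.0024 0 -0.0044 0 0 0;1 0 0 0 0 0 0';  python3 -c "
from h import *
plan(.447,-.055,.007,82.1)
p,d=grab_frame('top');cv2.imwrite('pics/t5.png',p[...,::-1]);crop(p[...,::-1],240,125,420,255,4.4,'pics/t5c.png',0.5)"
```

```text
time: 7.2
tool_pos: [0.4729, -0.0297, 0.0056]
orientation: [0.538, -0.529, -0.459, 0.47]
ft_force: [-12.4, -1.1, 5.8]
grip_width: 0.0004
time: 7.6
tool_pos: [0.488, -0.0204, 0.0052]
orientation: [0.537, -0.527, -0.461, 0.47]
ft_force: [-14.1, 0.7, 6.6]
grip_width: 0.0001
t 7.6 tcp [ 0.488  -0.0204  0.0052] yaw 82.31 down [-0.0195  0.0019 -0.9998] F [-14.1   0.7   6.6] w 0.0001
shift mm [-39.8  -1.   36. ] ay 0.0037 |d| 53.7
```

View pics/t5c.png

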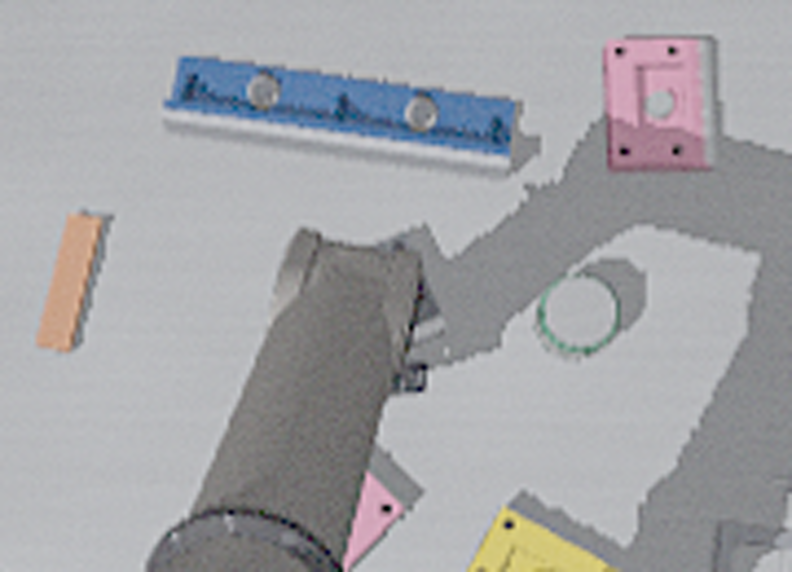

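```bash
python3 -c "
from h import *
p,d=grab_frame('scene');crop(p[...,::-1],200,150,440,310,3.3,'pics/s5c.png',0.6)"
```

```text
(no output)
```

View pics/s5c.png

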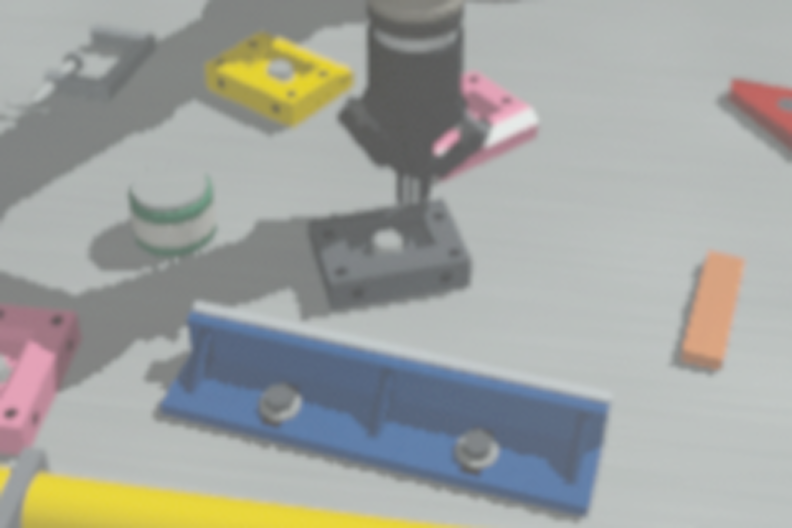

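```bash
python3 -c "
from h import *
f=lambda L:np.array(L)/3.3+[200-.35,150-.35]
x=fitblock('scene',[(45,56,28),(45,-56,28),(45,-56,0),(45,56,0)],f([(469,261),(334,283),(336,307),(470,286)]),None,(.56,-.04,.3))
"
```

```text
block x,y,yaw [ 0.555  -0.0318] 22.73
res px [[1.4, -0.7], [-0.8, -0.2], [-1.1, 0.8], [0.7, -0.1]]
```

```bash
python3 -m crank '1 0.0024 0 -0.0044 0 0 0;1 0.0021 0 -0.0045 0 0 0;1 0.0018 0 -0.0046 0 0 0;1 0.0015 0 -0.0047 0 0 0;1 0.0012 0 -0.0048 0 0 0'; python3 -m crank '1 0.001 0 -0.0049 0 0 0;1 0.0008 0 -0.0049 0 0 0;1 0 0 0 0 0 0';  python3 -c "
from h import *
plan(.447,-.055,.007,82.1)
p,d=grab_frame('scene');crop(p[...,::-1],200,150,440,310,3.3,'pics/s6c.png',0.6)"
```

```text
time: 8.2
tool_pos: [0.5105, -0.0133, 0.005]
orientation: [0.539, -0.526, -0.46, 0.471]
ft_force: [-16.2, 4.1, 9.8]
grip_width: 0.0
time: 8.5
tool_pos: [0.5232, -0.0121, 0.0052]
orientation: [0.537, -0.527, -0.462, 0.469]
ft_force: [-12.3, 4.3, 3.3]
grip_width: -0.0002
t 8.5 tcp [ 0.5232 -0.0121  0.0052] yaw 82.38 down [-0.0176  0.0039 -0.9998] F [-12.3   4.3   3.3] w -0.0002
shift mm [-52.7  -0.7  69.8] ay 0.0049 |d| 87.4
```

View pics/s6c.png

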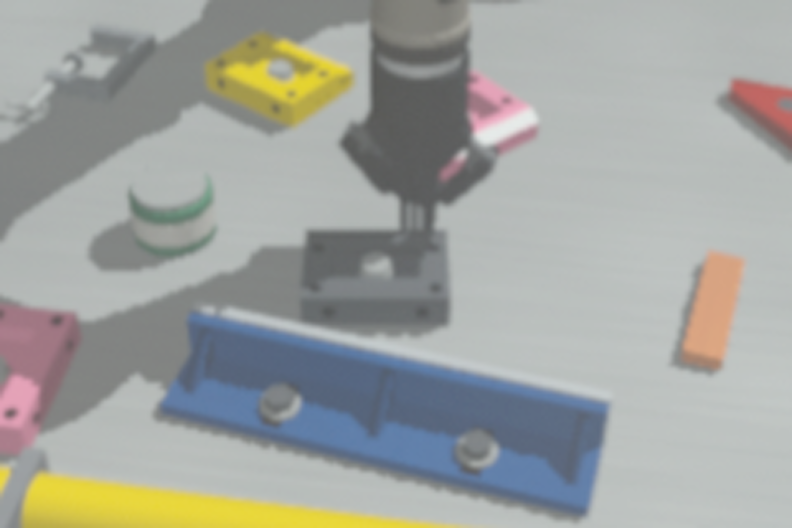

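```bash
python3 -c "
from h import *
f=lambda L:np.array(L)/3.3+[200-.35,150-.35]
x=fitblock('scene',[(45,56,28),(45,-56,28),(45,-56,0),(45,56,0),(-35,-56,28),(-35,56,28)],f([(449,300),(301,298),(303,322),(449,326),(308,230),(446,231)]),None,(.56,-.04,.1))
"
```

```text
block x,y,yaw [ 0.5859 -0.0369] 7.85
res px [[0.5, -0.3], [-0.4, -0.2], [-0.5, 0.8], [0.1, 0.1], [-0.3, -0.4], [0.7, -0.2]]
```

```bash
python3 -m crank '1 0.001 0 -0.0048 0 0 0;1 0.0008 0 -0.0048 0 0 0;1 0.0005 0 -0.0048 0 0 0;1 0.0003 0 -0.004 0 0 0;1 0 0 0 0 0 0'; python3 -m crank '1 0 0 0.012 0 0 0;1 0 -0.02 0.02 0 0 0;1 0 -0.05 0.03 0 0 0;-1 0 -0.05 0.0 0 0 0;-1 0 -0.05 0 0 0 0'; python3 -m crank '-1 0 0 0 0 0 0;-1 0 0 0 0 0 0'; python3 -c "
from h import *
plan(.51,-.04,.2,82.1)
T=wpose();np.save('pics/T7.npy',T)
p,d=grab_frame('wrist');cv2.imwrite('pics/w7.png',p[...,::-1])"
```

```text
time: 9.05
tool_pos: [0.5426, -0.0112, 0.0052]
orientation: [0.537, -0.527, -0.463, 0.469]
ft_force: [-9.4, 5.5, 2.4]
grip_width: 0.0001
time: 9.55
tool_pos: [0.4916, -0.007, 0.1717]
orientation: [0.533, -0.533, -0.465, 0.465]
ft_force: [0.8, 0.9, 0.1]
grip_width: 0.0283
time: 9.75
tool_pos: [0.4938, -0.0068, 0.1718]
orientation: [-0.532, 0.533, 0.467, -0.464]
ft_force: [-0.2, 1.0, -0.8]
grip_width: 0.0581
t 9.75 tcp [ 0.4938 -0.0068  0.1718] yaw 82.28 down [ 0.0044  0.0014 -1.    ] F [-0.2  1.  -0.8] w 0.0581
shift mm [-30.7 -28.1 -20.6] ay 0.0031 |d| 46.5
```

View pics/w7.png

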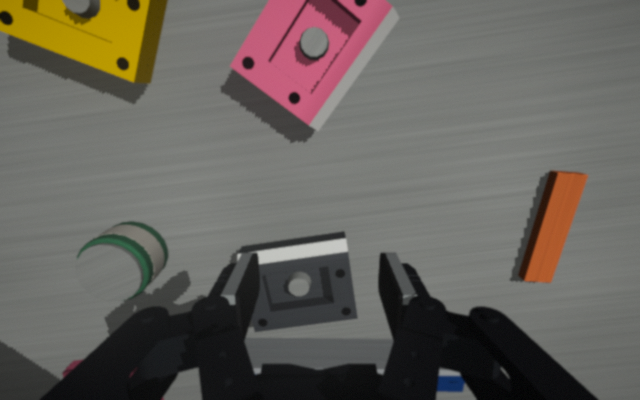

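```bash
python3 -m crank '-1 -0.018 -0.02 0.025 0 0 0;-1 -0.018 -0.02 0.025 0 0 0;-1 0 0 0.01 0 0 0;-1 0 0 0 0 0 0;-1 0 0 0 0 0 0'; python3 -c "
from h import *
plan(.51,-.04,.2,82.1)
T=wpose();np.save('pics/T8.npy',T)
p,d=grab_frame('wrist');p=p[...,::-1];cv2.imwrite('pics/w8.png',p);crop(p,230,210,430,330,4,'pics/w8a.png',.6)"
```

```text
time: 10.3
tool_pos: [0.4283, -0.0338, 0.2091]
orientation: [0.533, -0.532, -0.465, 0.466]
ft_force: [-0.3, 0.7, 1.1]
grip_width: 0.0856
t 10.3 tcp [ 0.4283 -0.0338  0.2091] yaw 82.34 down [-1.3e-03 -1.0e-04 -1.0e+00] F [-0.3  0.7  1.1] w 0.0856
shift mm [  4.8   9.  -81.8] ay 0.0042 |d| 82.4
```

View pics/w8a.png

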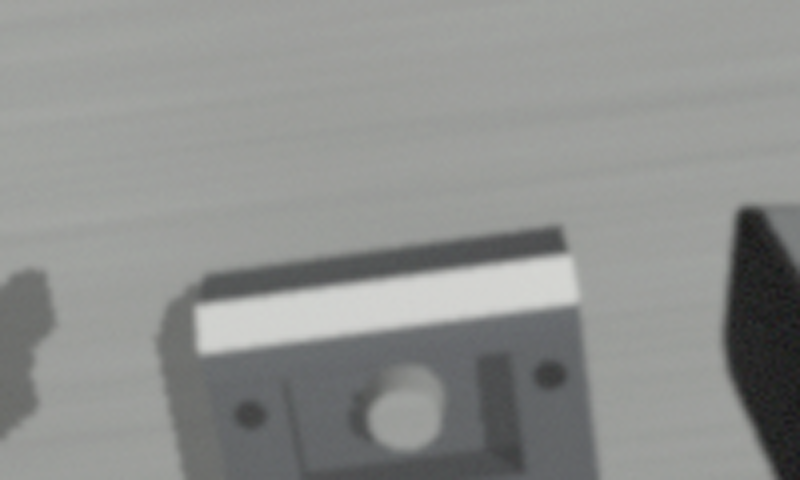

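```bash
python3 -c "
from h import *
T=np.load('pics/T8.npy')
f=lambda L:np.array(L)/4+[230-.38,210-.38]
x=fitblock('wrist',[(-45,-56,0),(-45,56,0),(-45,-56,18),(-45,56,18),(-35,-56,28),(-35,56,28)],f([(202,275),(563,226),(196,304),(573,254),(201,355),(578,303)]),T,(.59,-.04,.0))
p=cv2.imread('pics/w8.png');crop(p,200,290,440,400,3.3,'pics/w8b.png',.5)"
```

```text
block x,y,yaw [ 0.6001 -0.0422] 1.27
res px [[0.6, -0.4], [-0.5, -0.3], [0.4, 0.4], [-0.6, 0.3], [-0.3, -0.2], [0.4, 0.1]]
```

View pics/w8b.png

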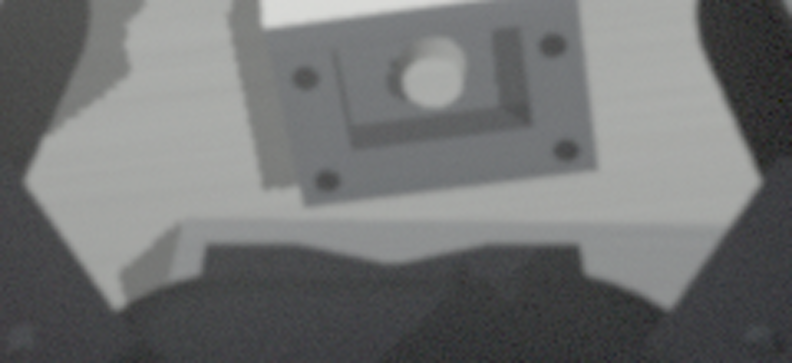

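```bash
python3 -c "
from h import *
d=np.load('pics/w1.npy')
c=camera_info('wrist')
for u,v in [(222,264),(222,270),(218,275),(205,285),(416,264),(416,270),(420,275),(440,285)]:
    z=d[v,u];x,y=cv2.undistortPoints(np.array([[[u,v]]],float),c['K'],np.array([c['k1'],0,0,0.]))[0,0]
    print(u,v,(c['tool_from_camera']@[x*z,y*z,z,1])[:3].round(4))
T=np.load('pics/T8.npy')
g=lambda L:np.array(L)/3.3+[200-.35,290-.35]
a=px2w('wrist',g([(183,218),(720,225)]),0,T);print(a); dd=a[1]-a[0];print('fence yaw',np.degrees(np.arctan2(-dd[0],dd[1])), .99*a[:,0]-.139*a[:,1])
print('back top edge',px2w('wrist',g([(305,206),(598,168)]),.028,T))
p=cv2.imread('pics/w1.png');crop(p,170,250,270,340,6,'pics/w1f.png',.4)
"
```

```text
222 264 [-0.0434 -0.0163  0.0089]
222 270 [-0.0433 -0.0173  0.0064]
218 275 [-0.0428 -0.0245  0.0083]
205 285 [-0.044  -0.0361  0.0109]
416 264 [ 0.0423 -0.0175  0.0097]
416 270 [ 0.0419 -0.0193  0.0078]
420 275 [ 0.0416 -0.0257  0.0091]
440 285 [ 0.0457 -0.0367  0.0114]
[[ 0.67057139 -0.15391904  0.        ]
 [ 0.70306851  0.06577101  0.        ]]
fence yaw -8.41432190748001 [0.68526043 0.68689566]
back top edge [[ 0.64564935 -0.09671834  0.028     ]
 [ 0.64260597  0.0145771   0.028     ]]
```

View pics/w1f.png

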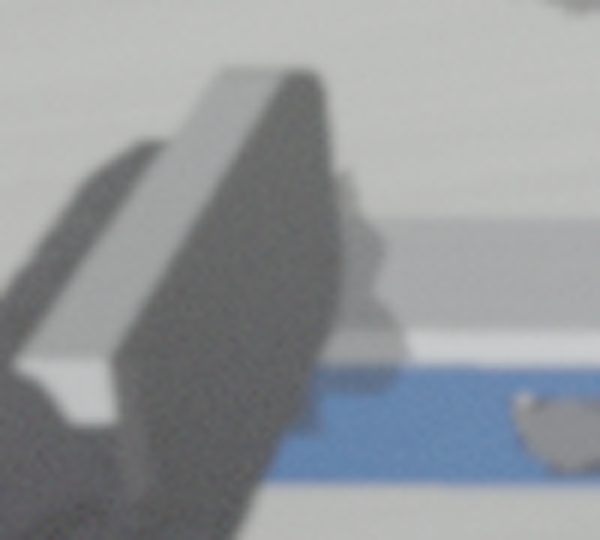

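```bash
python3 -m crank '-1 0 0 0 0 0.006 0;-1 0 0.03 -0.03 0 0 0;-1 0 0.04 -0.03 0 0 0;-1 0 0.04 -0.027 0 0 0;-1 0 0.04 0 0 0 0'; python3 -c "
from h import *
plan(.516,-.030,-.005,82.0)"
```

```text
time: 10.85
tool_pos: [0.5191, -0.0469, 0.0581]
orientation: [-0.532, 0.535, 0.464, -0.463]
ft_force: [-0.1, -0.1, 0.2]
grip_width: 0.0855
t 10.85 tcp [ 0.5191 -0.0469  0.0581] yaw 81.99 down [ 0.0038 -0.0022 -1.    ] F [-0.1 -0.1  0.2] w 0.0855
shift mm [16.4 63.1  5.7] ay -0.0002 |d| 65.4
```

```bash
python3 -m crank '-1 0.016 0 0.004 0 0 0;-1 0 0.025 0 0 0 0;-1 0 0.02 0 0 0 0;-1 0 0.008 0 0 0 0;-1 0 0 0 0 0 0'; python3 -c "
from h import *
plan(.516,-.030,-.005,82.0)
T=wpose();np.save('pics/T9.npy',T)
p,d=grab_frame('wrist');p=p[...,::-1];cv2.imwrite('pics/w9.png',p)"
```

```text
time: 11.35
tool_pos: [0.512, -0.0303, 0.0057]
orientation: [0.534, -0.533, -0.463, 0.465]
ft_force: [-0.1, -0.0, 0.1]
grip_width: 0.0853
t 11.35 tcp [ 0.512  -0.0303  0.0057] yaw 81.94 down [-3.e-03 -5.e-04 -1.e+00] F [-0.1 -0.   0.1] w 0.0853
shift mm [ 0.8 10.7 -3.9] ay -0.001 |d| 11.4
```

View pics/w9.png

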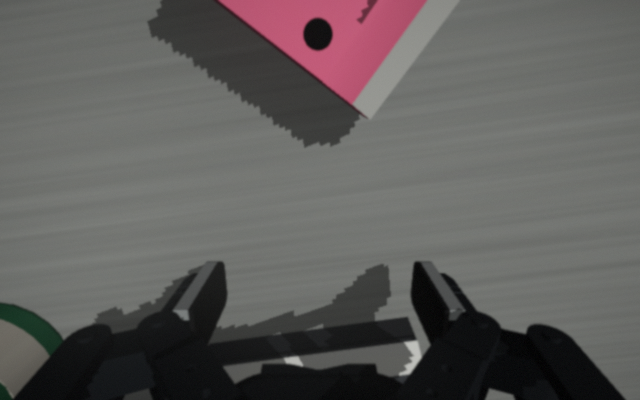

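```bash
python3 -m crank '-1 -0.003 0.008 0 0 0 0;-1 0 0.003 -0.008 0 0 0;-1 0 0 -0.006 0 0 0;-1 0 0 -0.003 0 0 0;-1 0 0 -0.003 0 0 0'; python3 -m crank '-1 0 0 -0.003 0 0 0;-1 0 0 -0.003 0 0 0;-1 0 0 -0.003 0 0 0;-1 0 0 -0.003 0 0 0;-1 0 0 -0.003 0 0 0'; python3 -m crank '-1 0 0 -0.003 0 0 0;-1 0 0 -0.003 0 0 0;-1 0 0 0 0 0 0'; python3 -c "
from h import *
plan(.5506,-.0352,-.005,82.0)
print(bot.observe()['torque'])
p,d=grab_frame('scene');p=p[...,::-1];crop(p,200,150,440,310,3.3,'pics/s10c.png',0.6)"
```

```text
time: 11.9
tool_pos: [0.5331, -0.0362, -0.0035]
orientation: [-0.534, 0.534, 0.464, -0.463]
ft_force: [0.2, -0.4, 0.3]
grip_width: 0.0852
time: 12.4
tool_pos: [0.5391, -0.0358, -0.0053]
orientation: [0.538, -0.528, -0.461, 0.468]
ft_force: [-14.5, 4.9, 10.5]
grip_width: 0.0854
time: 12.7
tool_pos: [0.5464, -0.0348, -0.0054]
orientation: [0.538, -0.528, -0.462, 0.467]
ft_force: [-10.6, 6.4, 5.8]
grip_width: 0.0854
t 12.7 tcp [ 0.5464 -0.0348 -0.0054] yaw 82.2 down [-0.0146  0.0059 -0.9999] F [-10.6   6.4   5.8] w 0.0854
shift mm [ 0.2 -0.5 -4.2] ay 0.0035 |d| 4.2
[1.57693348 2.10064059 0.62514369]
```

View pics/s10c.png

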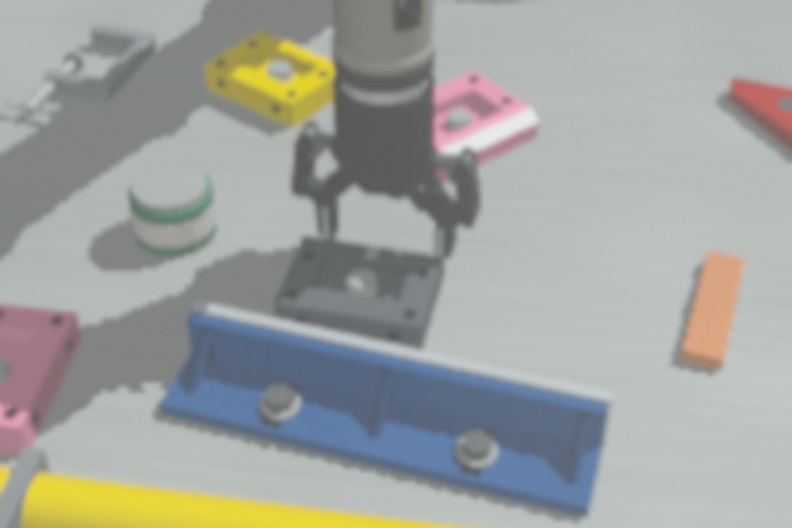

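```bash
python3 -m crank '-1 0 0 -0.002 0 0 0;-1 0 0 -0.002 0 0 0;-1 0 0 -0.002 0 0 0;-1 0 0 0 0 0 0'; python3 -c "
from h import *
plan(.5506,-.0352,-.005,82.0)
print(bot.observe()['torque'])
p,d=grab_frame('scene');p=p[...,::-1];crop(p,260,200,360,275,8,'pics/s11c.png',0.6)"
```

```text
time: 13.15
tool_pos: [0.5528, -0.0349, -0.0055]
orientation: [0.538, -0.528, -0.463, 0.467]
ft_force: [-9.9, 7.6, 4.0]
grip_width: 0.0853
t 13.15 tcp [ 0.5528 -0.0349 -0.0055] yaw 82.22 down [-0.0138  0.0065 -0.9999] F [-9.9  7.6  4. ] w 0.0853
shift mm [-0.6 -0.5  2.1] ay 0.0039 |d| 2.3
[1.71618214 1.870881   0.51287561]
```

View pics/s11c.png

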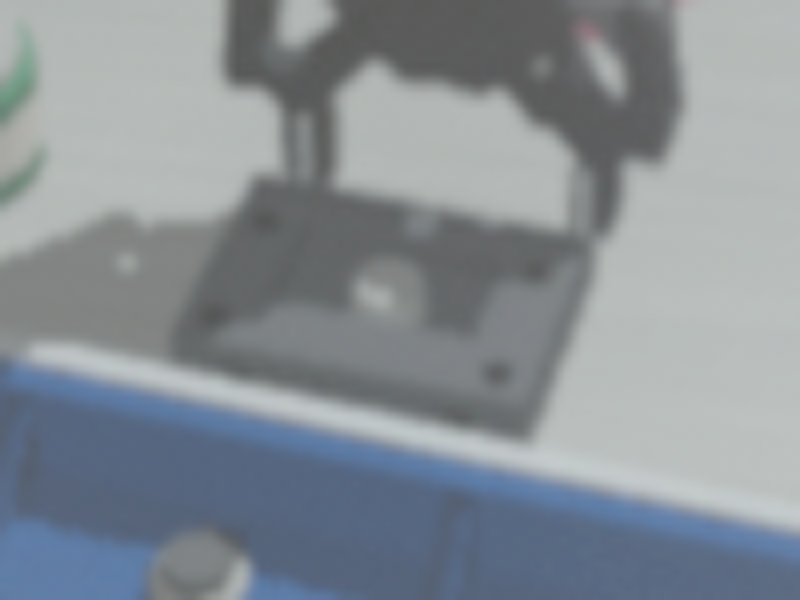

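```bash
python3 -c "
from h import *
f=lambda L:np.array(L)/8+[260-.44,200-.44]
x=fitblock('scene',[(45,56,28),(45,-56,28),(-35,-56,28),(-35,56,28)],f([(532,412),(177,343),(254,180),(592,240)]),None,(.60,-.04,-.1))
print(.99*x[0]-.139*x[1])
a=px2w('scene',f([(30,350),(800,517)]),.045);dd=a[1]-a[0];print(a,np.degrees(np.arctan2(-dd[0],dd[1])))
"
```

```text
block x,y,yaw [ 0.6126 -0.0455] -6.07
res px [[0.1, -0.1], [-0.4, 0.2], [0.2, 0.0], [0.1, -0.2]]
0.6127724854702641
[[ 0.67780769 -0.14211945  0.045     ]
 [ 0.71036221  0.08618403  0.045     ]] -8.115279245782478
```

```bash
python3 -m crank '-1 0 0 -0.002 0 0.004 0;-1 0 0 -0.002 0 0 0;-1 0 0 -0.0015 0 0 0;-1 0 0 0 0 0 0'; python3 -c "
from h import *
plan(.5506,-.0352,-.005,82.0)
print(bot.observe()['torque'])
p,d=grab_frame('scene');p=p[...,::-1];crop(p,260,200,360,275,8,'pics/s12c.png',0.6)"
```

```text
time: 13.6
tool_pos: [0.5547, -0.0354, -0.0057]
orientation: [0.541, -0.527, -0.46, 0.467]
ft_force: [-16.9, 9.4, 11.8]
grip_width: 0.0858
t 13.6 tcp [ 0.5547 -0.0354 -0.0057] yaw 81.9 down [-0.0211  0.0084 -0.9997] F [-16.9   9.4  11.8] w 0.0858
shift mm [-0.4 -0.6  4.1] ay -0.0017 |d| 4.1
[1.89604845 3.17204255 0.27155889]
```

View pics/s12c.png

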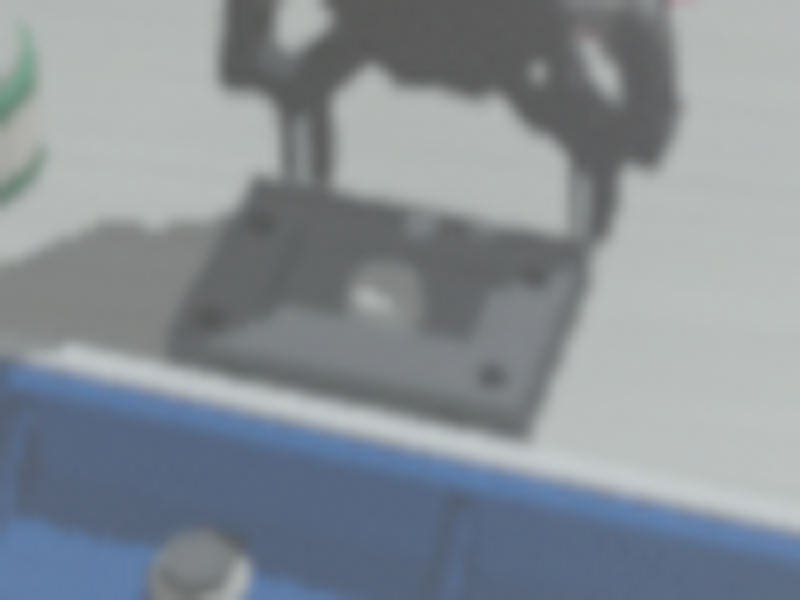

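```bash
python3 -m crank '-1 0 0 -0.002 0 0 0;-1 0 0 -0.001 0 0 0;-1 0 0 0.008 0 0 0;-1 0 0 0.02 0 0 0;-1 0 -0.045 0.03 0 0 0';python3 -m crank '-1 0 -0.05 0.03 0 0 0;-1 0 -0.05 0.03 0 0 0;-1 0 -0.05 0 0 0 0;-1 0 0 0 0 0 0;-1 0 0 0 0 0 0'; python3 -c "
from h import *
plan(.5506,-.0352,-.005,82.0)
T=wpose();np.save('pics/T13.npy',T)
p,d=grab_frame('wrist');p=p[...,::-1];cv2.imwrite('pics/w13.png',p);crop(p,230,230,430,380,4,'pics/w13a.png',.6)"
```

```text
time: 14.15
tool_pos: [0.5091, -0.0328, 0.0343]
orientation: [0.536, -0.533, -0.46, 0.465]
ft_force: [0.1, 1.1, 1.1]
grip_width: 0.0856
time: 14.65
tool_pos: [0.4625, -0.0255, 0.175]
orientation: [-0.534, 0.535, 0.464, -0.461]
ft_force: [-0.7, 0.5, -0.9]
grip_width: 0.0857
t 14.65 tcp [ 0.4625 -0.0255  0.175 ] yaw 81.71 down [ 0.0044  0.0016 -1.    ] F [-0.7  0.5 -0.9] w 0.0857
shift mm [  2.7 180.4 -87.8] ay -0.0051 |d| 200.6
```

View pics/w13a.png

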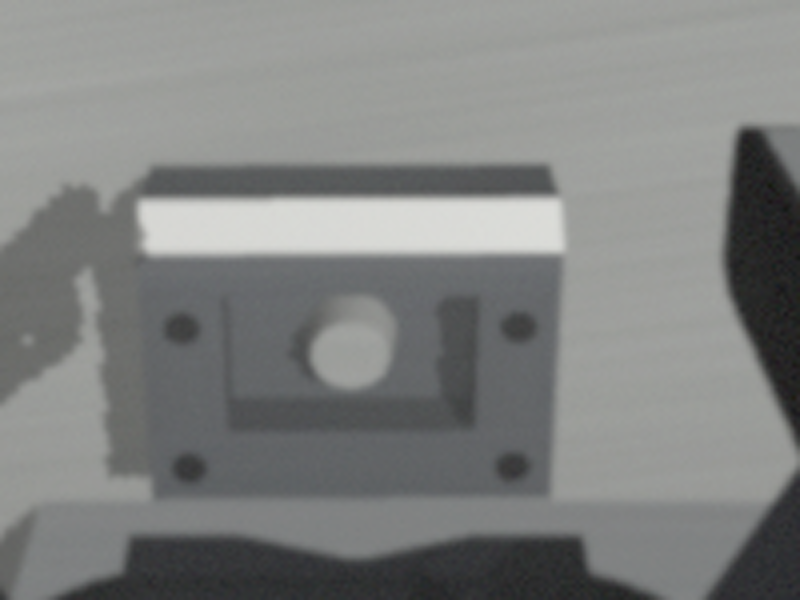

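View pics/w13.png

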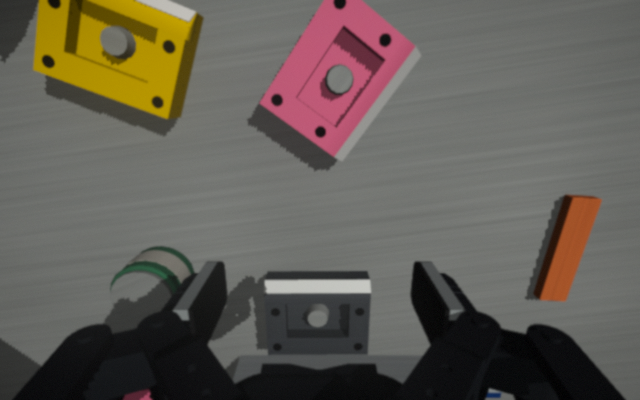

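```bash
python3 -c "
from h import *
T=np.load('pics/T13.npy')
f=lambda L:np.array(L)/4+[230-.38,230-.38]
x=fitblock('wrist',[(-45,-56,0),(-45,56,0),(-45,-56,18),(-45,56,18),(-35,-56,28),(-35,56,28),(45,-56,28),(45,56,28)],f([(149,166),(550,166),(138,199),(562,197),(138,255),(565,254),(153,498),(551,496)]),T,(.61,-.04,-.14))
a=px2w('wrist',f([(40,503),(745,501)]),0,T);print(a);dd=a[1]-a[0];print('fence',np.degrees(np.arctan2(-dd[0],dd[1])))
print('gap',(.99*a[:,0]-.139*a[:,1])-(.99*x[0]-.139*x[1])-.045)
p=cv2.imread('pics/w13.png');crop(p,225,340,440,400,3.7,'pics/w13b.png',.5)"
```

```text
block x,y,yaw [ 0.6125 -0.0486] -8.0
res px [[0.5, -0.2], [0.0, -0.6], [0.7, 0.3], [-0.5, 0.4], [-0.3, -0.2], [-0.2, -0.4], [-0.1, 0.3], [-0.0, 0.4]]
[[ 0.6712365  -0.15421839  0.        ]
 [ 0.70178254  0.06127817  0.        ]]
fence -8.067770675806983
gap [0.02787162 0.02815818]
```

View pics/w13b.png

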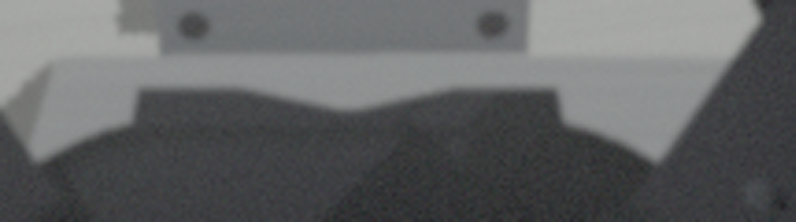

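```bash
python3 -m crank '-1 0 0.02 -0.03 0 -0.005 0;-1 0 0.04 -0.025 0 0 0;-1 0 0.04 0 0 0 0;-1 0 0.02 0 0 0 0;-1 0 0 0 0 0 0'; python3 -c "
from h import *
plan(.5274,-.0366,-.005,82.0)"
```

```text
time: 15.2
tool_pos: [0.5115, -0.0339, 0.0487]
orientation: [0.536, -0.532, -0.46, 0.467]
ft_force: [-0.1, -0.1, 0.1]
grip_width: 0.0855
t 15.2 tcp [ 0.5115 -0.0339  0.0487] yaw 81.95 down [-0.0107 -0.0018 -0.9999] F [-0.1 -0.1  0.1] w 0.0855
shift mm [ -0.3  53.6 -16.6] ay -0.0009 |d| 56.1
```

```bash
python3 -m crank '-1 0 0.025 -0.008 0 0 0;-1 0 0.018 -0.006 0 0 0;-1 0 0.009 -0.004 0 0 0;-1 0 0.001 -0.004 0 0 0;-1 0 0 -0.004 0 0 0'; python3 -m crank '-1 0 0 -0.004 0 0 0;-1 0 0 -0.004 0 0 0;-1 0 0 -0.003 0 0 0;-1 0 0 -0.003 0 0 0;-1 0 0 -0.003 0 0 0'; python3 -c "
from h import *
plan(.5274,-.0366,-.005,82.0);print(bot.observe()['torque'])"
```

```text
time: 15.7
tool_pos: [0.5421, -0.0373, 0.0011]
orientation: [-0.534, 0.534, 0.464, -0.464]
ft_force: [-0.3, -0.5, 0.0]
grip_width: 0.0854
time: 16.2
tool_pos: [0.5572, -0.0392, 0.0005]
orientation: [0.535, -0.533, -0.463, 0.464]
ft_force: [-5.8, 0.4, 5.7]
grip_width: 0.0855
t 16.2 tcp [ 5.572e-01 -3.920e-02  5.000e-04] yaw 81.98 down [-3.e-03  9.e-04 -1.e+00] F [-5.8  0.4  5.7] w 0.0855
shift mm [-1.6  5.6 29.9] ay -0.0003 |d| 30.4
[ 0.09604299  1.1518848  -0.1027047 ]
```

```bash
python3 -m crank '-1 0 0 0.005 0 0 0;-1 0 0.003 0.001 0 0 0;-1 0 0.003 0 0 0 0;-1 0 0 0 0 0 0'; python3 -c "
from h import *
plan(.5274,-.0366,-.005,82.0);print(bot.observe()['torque'])"
```

```text
time: 16.6
tool_pos: [0.5521, -0.0385, -0.006]
orientation: [0.534, -0.534, -0.464, 0.464]
ft_force: [-1.0, 0.1, 0.3]
grip_width: 0.0852
t 16.6 tcp [ 0.5521 -0.0385 -0.006 ] yaw 82.0 down [-5.e-04  0.e+00 -1.e+00] F [-1.   0.1  0.3] w 0.0852
shift mm [-1.6 -0.9 24.7] ay 0.0001 |d| 24.8
[0.01906046 0.05713791 0.0225243 ]
```

Now push home, 3 mm per row.

```bash
python3 -m crank '-1 0 0 -0.003 0 0 0;-1 0 0 -0.003 0 0 0;-1 0 0 -0.003 0 0 0;-1 0 0 -0.003 0 0 0;-1 0 0 -0.003 0 0 0'; python3 -m crank '-1 0 0 -0.003 0 0 0;-1 0 0 -0.003 0 0 0;-1 0 0 -0.003 0 0 0;-1 0 0 -0.003 0 0 0;-1 0 0 -0.003 0 0 0'; python3 -c "
from h import *
plan(.5274,-.0366,-.005,82.0);print(bot.observe()['torque'])"
```

```text
time: 17.1
tool_pos: [0.557, -0.0397, -0.0072]
orientation: [0.54, -0.528, -0.459, 0.468]
ft_force: [-20.6, 3.1, 15.4]
grip_width: 0.0853
time: 17.6
tool_pos: [0.5713, -0.0416, -0.0074]
orientation: [0.54, -0.527, -0.459, 0.469]
ft_force: [-18.8, 2.9, 13.7]
grip_width: 0.0853
t 17.6 tcp [ 0.5713 -0.0416 -0.0074] yaw 81.98 down [-0.0226  0.0046 -0.9997] F [-18.8   2.9  13.7] w 0.0853
shift mm [-1.2 -1.4 44.2] ay -0.0003 |d| 44.3
[ 0.50791426  3.82238789 -0.0643828 ]
```

```bash
python3 -m crank '-1 0 0 -0.003 0 0 0;-1 0 0 -0.003 0 0 0;-1 0 0 -0.002 0 0 0;-1 0 0 -0.002 0 0 0'; python3 -c "
from h import *
plan(.5274,-.0366,-.005,82.0);print(bot.observe()['torque'])"
```

```text
time: 18.0
tool_pos: [0.5816, -0.0431, -0.0074]
orientation: [0.54, -0.527, -0.459, 0.469]
ft_force: [-19.3, 2.3, 13.7]
grip_width: 0.0852
t 18.0 tcp [ 0.5816 -0.0431 -0.0074] yaw 81.98 down [-0.022   0.0044 -0.9997] F [-19.3   2.3  13.7] w 0.0852
shift mm [-1.2 -1.2 54.6] ay -0.0003 |d| 54.6
[ 0.4968289   3.78330747 -0.03397597]
```

```bash
python3 -m crank '-1 0 0 -0.0015 0 0 0;-1 0 0 -0.0015 0 0 0'; python3 -c "
from h import *
plan(.5274,-.0366,-.005,82.0);print(bot.observe()['torque'])"
```

```text
time: 18.2
tool_pos: [0.5834, -0.0433, -0.0074]
orientation: [0.541, -0.527, -0.458, 0.469]
ft_force: [-24.2, 3.4, 17.0]
grip_width: 0.0852
t 18.2 tcp [ 0.5834 -0.0433 -0.0074] yaw 81.98 down [-0.0246  0.0051 -0.9997] F [-24.2   3.4  17. ] w 0.0852
shift mm [-1.2 -1.  56.4] ay -0.0004 |d| 56.4
[ 0.57000094  4.54525143 -0.0510534 ]
```

```bash
python3 -m crank '-1 0 0 -0.0015 0 0 0;-1 0 0 0 0 0 0'; python3 -c "
from h import *
plan(.5274,-.0366,-.005,82.0);print(bot.observe()['torque'])
T=wpose();np.save('pics/T14.npy',T)
p,d=grab_frame('wrist');p=p[...,::-1];cv2.imwrite('pics/w14.png',p)"
```

```text
time: 18.4
tool_pos: [0.5834, -0.0433, -0.0076]
orientation: [0.542, -0.526, -0.458, 0.47]
ft_force: [-24.5, 3.7, 18.0]
grip_width: 0.0855
t 18.4 tcp [ 0.5834 -0.0433 -0.0076] yaw 81.97 down [-0.0277  0.0058 -0.9996] F [-24.5   3.7  18. ] w 0.0855
shift mm [-1.2 -1.  56.4] ay -0.0005 |d| 56.4
[ 6.57660510e-01  4.71499015e+00 -4.42627589e-03]
```

View pics/w14.png

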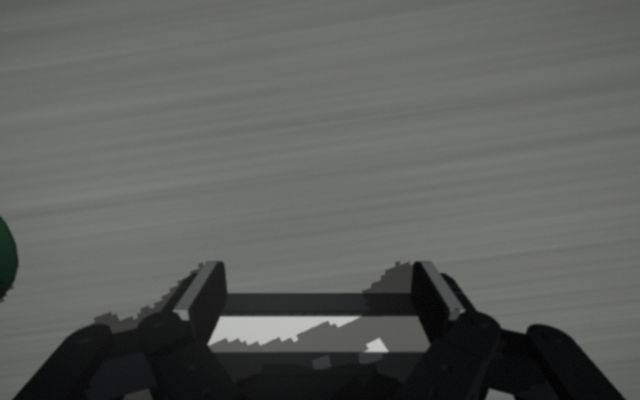

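```bash
python3 -m crank '-1 0 0 -0.002 0 0 0;-1 0 0 0 0 0 0'; python3 -m crank '-1 0 0 -0.002 0 0 0;-1 0 0 0 0 0 0'
```

```text
time: 18.65
tool_pos: [0.5833, -0.0433, -0.0079]
orientation: [0.543, -0.524, -0.457, 0.471]
ft_force: [-27.5, 4.7, 21.0]
grip_width: 0.0855
time: 18.85
tool_pos: [0.5832, -0.0433, -0.0081]
orientation: [0.544, -0.523, -0.456, 0.472]
ft_force: [-31.8, 4.0, 24.0]
grip_width: 0.0855
```

```bash
python3 -m crank '-1 0 0 0.005 0 0 0;-1 0 0 0.008 0 0 0;-1 0 0 0.015 0 0 0;-1 0 -0.02 0.03 0 0 0;-1 0 -0.045 0.03 0 0 0';python3 -m crank '-1 0 -0.05 0.025 0 0 0;-1 0 -0.05 0.02 0 0 0;-1 0 -0.04 0 0 0 0;-1 0 0 0 0 0 0;-1 0 0 0 0 0 0'; python3 -c "
from h import *
plan(.5506,-.0352,-.005,82.0)
T=wpose();np.save('pics/T15.npy',T)
p,d=grab_frame('wrist');p=p[...,::-1];cv2.imwrite('pics/w15.png',p);crop(p,230,230,430,380,4,'pics/w15a.png',.6)"
```

```text
time: 19.35
tool_pos: [0.5131, -0.0332, 0.0545]
orientation: [0.534, -0.533, -0.462, 0.466]
ft_force: [0.4, -1.0, 1.3]
grip_width: 0.0852
time: 19.85
tool_pos: [0.4763, -0.0275, 0.1885]
orientation: [-0.533, 0.534, 0.465, -0.463]
ft_force: [-1.7, 0.7, -0.2]
grip_width: 0.0854
t 19.85 tcp [ 0.4763 -0.0275  0.1885] yaw 82.01 down [ 0.004   0.0012 -1.    ] F [-1.7  0.7 -0.2] w 0.0854
shift mm [  2.4 193.8 -73.9] ay 0.0002 |d| 207.4
```

View pics/w15a.png

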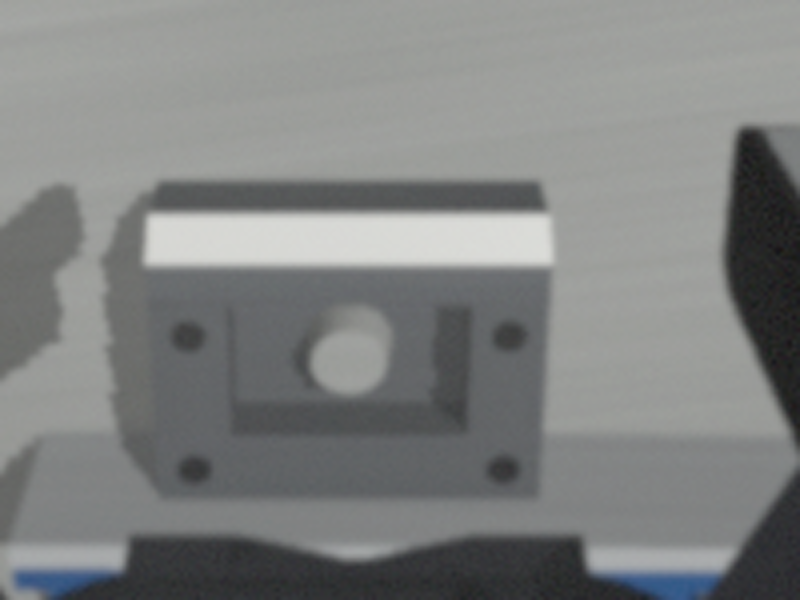

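```bash
python3 -m crank '-1 0.045 -0.01 0 0 0 0;-1 0.045 -0.01 0 0 0 0;-1 0.045 -0.01 0 0 0 0;-1 0.045 -0.01 0 0 0 0;-1 0.045 -0.01 0 0 0 0';python3 -m crank '-1 0.045 -0.01 0.01 0 0 0;-1 0.045 -0.01 0.01 0 0 0;-1 0.04 0 0.01 0 0 0;-1 0 0 0 0 0 0;-1 0 0 0 0 0 0'; python3 -c "
from h import *
plan(.5506,-.0352,-.005,82.0)
f=lambda L:np.array(L)/4+[230-.38,230-.38]
T=np.load('pics/T15.npy')
x=fitblock('wrist',[(-45,-56,0),(-45,56,0),(-45,-56,18),(-45,56,18),(-35,-56,28),(-35,56,28),(45,-56,28),(45,56,28)],f([(158,182),(540,181),(146,213),(551,212),(144,268),(553,268),(162,497),(539,497)]),T,(.63,-.04,-.14))
a=px2w('wrist',f([(40,435),(780,437)]),0,T);b=px2w('wrist',f([(20,545),(740,546)]),.045,T)
for q in (a,b):
  dd=q[1]-q[0];print('fence',np.degrees(np.arctan2(-dd[0],dd[1])),'gap',(.99*q[:,0]-.139*q[:,1])-(.99*x[0]-.139*x[1])-.045)
p,d=grab_frame('top');p=p[...,::-1];cv2.imwrite('pics/t16.png',p);crop(p,240,125,420,255,4.4,'pics/t16c.png',0.5)
p,d=grab_frame('scene');p=p[...,::-1];cv2.imwrite('pics/s16.png',p);crop(p,240,170,400,290,5,'pics/s16c.png',0.6)"
```

```text
time: 20.4
tool_pos: [0.5058, 0.1965, 0.2355]
orientation: [0.534, -0.534, -0.463, 0.465]
ft_force: [1.1, -0.9, -0.2]
grip_width: 0.0856
time: 20.9
tool_pos: [0.4938, 0.3286, 0.2546]
orientation: [-0.533, 0.533, 0.463, -0.466]
ft_force: [0.3, -0.7, -0.6]
grip_width: 0.0852
t 20.9 tcp [0.4938 0.3286 0.2546] yaw 82.13 down [-0.0028 -0.0035 -1.    ] F [ 0.3 -0.7 -0.6] w 0.0852
shift mm [-351.6  260.7 -106.6] ay 0.0023 |d| 450.5
block x,y,yaw [ 0.6392 -0.0522] -7.76
res px [[0.1, -0.4], [-0.1, -0.4], [0.8, 0.4], [-0.6, 0.4], [0.4, -0.4], [-0.2, -0.7], [-0.6, 0.7], [0.3, 0.4]]
fence -8.124553209311507 gap [0.00147532 0.00201413]
fence -8.055289178449412 gap [-2.78579765e-04 -5.57315399e-05]
```

View pics/t16.png

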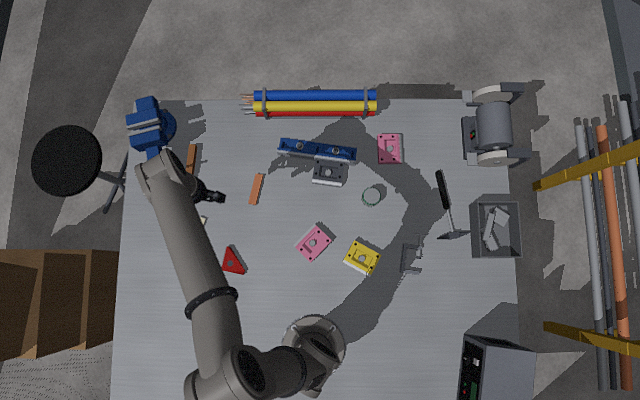

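View pics/t16c.png

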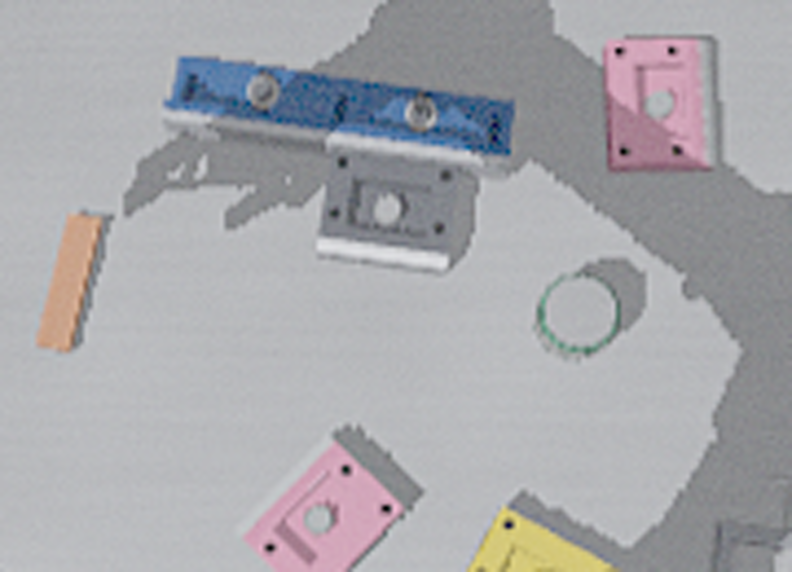

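View pics/s16c.png

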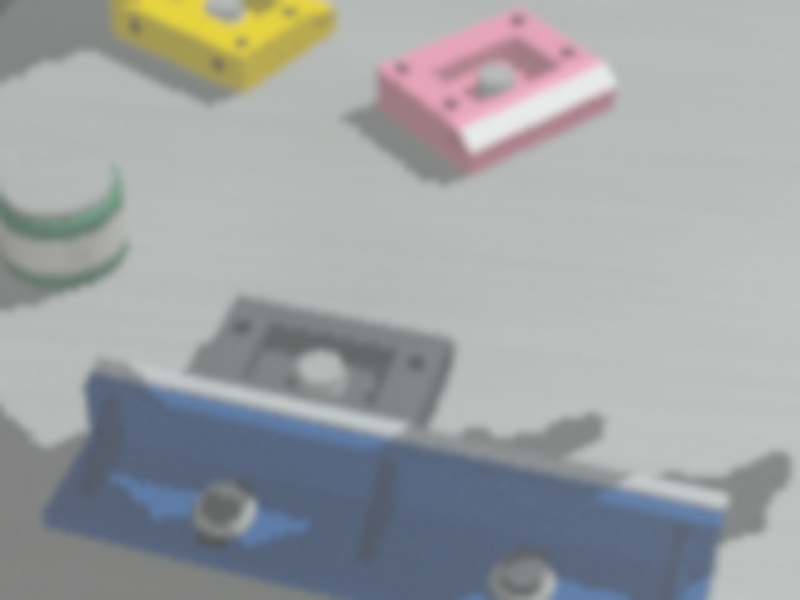

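View pics/s16.png

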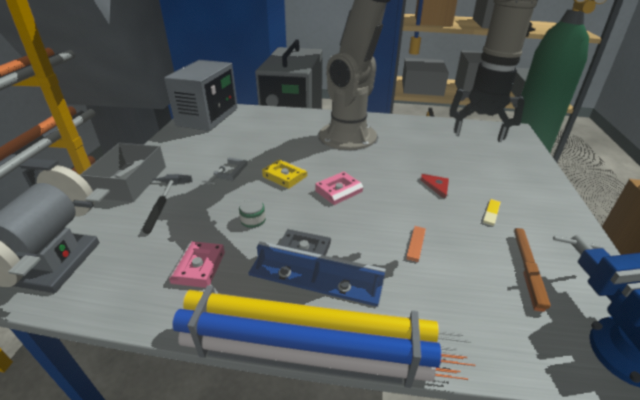

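The scene view shows everything else where it was at the start: tin (251,213), bar (415,243), box (491,211), brush (531,268), magnet (435,183), clamp (233,166) and hammer (165,200). The block lies against the fence at (305,240), and the hand is high and clear.

```bash
python3 -c "
from rig import close_job
print(close_job())"
```

```text
the job is handed in; nothing more can be done
None
```

The die block now stands with its flat back on the fence and the bright bevel facing away. I handed the job in at about 21 s of the 72 s allowed.

- **Walking it round:** With shut fingertips I pushed at the far end of the back, then at the near end of the bevelled side. That turned the block clockwise from about 65° to about 1°.
- **Squaring:** A slow push with the opened fingers brought it to −8.0°, against a fence angle of about −8.1°. It was still about 28 mm clear of the fence.
- **Pushing home:** I pushed it level, with both fingertips on the upright side below the bevel, until it stopped. I then pressed to about 32 N sideways (40 N in total with the downward part) with almost no twist. The hand did not advance any further, so the block was fully seated.

**Last checks:**
- **Flushness:** The wrist picture gave a yaw of −7.8° against −8.1° for the fence. The gap came out at 0 mm from the fence's top edge but 1.5–2 mm from its bottom edge. Those readings disagree within the 2 mm calibration, and I took the solid stop under the even press as the deciding sign.
- **Other items:** In the top and scene pictures every other object looks to be where it started, judged by eye.
- **Hand:** It ended about 25 cm above the bench, well to the left, with the force reading at about zero.
- **Downward force:** The fingertips also pressed the block down through friction, by about 14 N while pushing it home and up to 24 N at the final press. I saw no sign of lifting or tipping.

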